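Sort mixed glass over the bar screen

ROBOT

A 6-joint arm with a two-finger parallel gripper is mounted at the origin on the work surface. World frame = base frame: x ahead of the robot, y to its left, z up, the work surface at z = 0. Lengths are in m, angles in rad, forces in N, time in s.
With the tool pointing down it reaches from about 0.25 to 0.85 m from the base axis. Payload 12.5 kg.
Tool frame: the origin (TCP) lies at the centre of the arm's flange, where the gripper is bolted on; the fingertips stand 186 mm ahead of it and the grasp point (between the pads) lies 167 mm ahead of it; z points along the fingers, y is the direction in which the jaws open and shut (so a half turn about z gives the same grasp; the last joint's range is limited). The gripper opens to 93 mm and grips with 3 to 60 N. Pads are 15 mm wide; open, the fingers measure 128 mm over their backs; the gripper's body (75 mm by 188 mm) begins 65 mm behind the grasp point.
Start: joints at [-1.257, 0.351, 1.652, -0, 1.139, -0.085], TCP at [0.214, -0.507, 0.405] pointing down, gripper open.
Joint ranges: [-2.75, 2.75], [-0.79, 2.1], [0.01, 2.65], [-1.57, 4.71], [0.07, 3.14], [-2.87, 2.87]. Speed limits (rad/s): [2.22, 2.22, 2.79, 3.14, 3.14, 3.14].

INTERFACE

Orientations are given as a unit quaternion [w, x, y, z].
In Python, from station import * gives the robot as it stands. The module is installed in compiled form; this text tells all that it offers. Calls block until the motion is done:
- reach(position, orientation): joint-space move of the TCP to a pose.
- movel(position, ori=None, velocity=0.15, contact_N=None): straight line of the TCP; ori=None keeps the orientation; velocity is the mean speed in m/s. With contact_N (N) it stops when the force on the tool has changed by that much, and returns True; else False.
- movej(angles): joint-space move.
- gripper_open() and clamp(): open the fingers fully, or close them until they stop; the grip force is fixed at half the most.
- pause(seconds).
- ik(position, orientation): joint angles nearest the present ones, or None.
- sense(): the state.
- capture(name): name is "side" or "top" or "wrist"; returns the picture (480x640x3 uint8, red, green, blue); there is no depth.
- camera_model(name): a dict with "camera_matrix" (3x3 intrinsics, pixels), "dist" ([k1, k2, p1, p2, k3] as OpenCV has them; the pictures are not rectified), "R" (3x3) and "t" (3): a world point X has camera coordinates R X + t; the wrist camera has in their place "tool_from_camera" (4x4, takes a point from camera to tool coordinates, whose origin is the TCP and whose axes are the flange's). Camera axes: x right, y down, z forward; pixel columns grow to the right and rows downward; lengths in m; the calibration is good to about 2 mm. A picture is of the moment at which its call begins: read the wrist's pose just before it. camera_model takes no time and is no camera call.
A pose or a line that the arm cannot do raises MotionError and nothing moves.
- hand_in(): hands the job in, once; it reports no verdict.
The state is a dict: "time_s": time; "joints": joint angles; "dq": joint speeds; "joint_torque": joint torques, N m; "tcp_pos": TCP position; "orientation": TCP orientation; "wrist_force": force on the tool from outside, world axes, zero at the start; "torque": the same for the moment, N m; "finger_gap": opening from 0.0 (shut) to 1.0 (fully open).
Only numpy, scipy, OpenCV 4.12 (cv2) and the standard library are available. Lean on these libraries where they do the work, as an engineer would, in place of code of your own. Each camera call takes 0.05 s, during which the arm holds its last target.

TASK

Lift the aluminium pan by its blue handle and tip its glass low over the red sorting screen, so that the four small marbles drop through and the two big nuggets stay on the bars; put the empty pan back upright on its rubber mat. Pick both nuggets off the bars and set them side by side in the wooden tray without dropping them in from a height, leaving the loose tools and rolls around them where they are.

Things in the scene. Friction and masses are not known exactly. Their poses are not given: they have to be found in the camera images.
- pan: bright aluminium tipping pan with the glass in it, 150 mm long (x), 118 wide (y), 0.3 kg empty, level on the mat. Origin: underside centre, z up. Flat 3 mm floor from x=-22 to +70 mm; in front it rises 20 degrees as a ramp to the open pouring lip (front = -x). Walls on the other three sides 42 mm high, 3 mm thick. A blue bar handle runs along x over its middle, on a post at the rear wall.
- pan_grip (a point): grip point in the middle of the blue handle bar, near the loaded pan's centre of mass: at x=+12, z=+105 mm in the pan's frame; axes as the pan. The bar is 14 mm wide (y), 20 mm tall (z from 95 to 115 mm), 100 mm long (x=-17 to +83 mm).
- pan_lip (a point): middle of the pan's pouring lip: at x=-78, z=+22 mm in the pan's frame; axes as the pan. The lip is 116 mm wide. Polished metal: glass slides on it with friction about 0.3 (varies), so the pan empties when tipped lip-down by some 35 to 50 degrees.
- screen: fixed red sorting screen: open box 200 (x) x 180 (y) x 81 mm high, walls 8 mm (inside 184 x 164 mm), crossed by four round steel bars 6 mm thick along x, 33.6 mm apart, gaps 28 mm. Bar tops are 66 mm above its underside, 15 mm below its rim. Origin: underside centre; z up. What falls through lies on its floor, 8 mm up, seen between the bars.
- screen_top (a point): centre of the screen at the height of the bar tops (66 mm above its underside); axes as the screen.
- mat: fixed black rubber mat, 220 (x) x 180 (y) x 4 mm, where the pan stands and belongs. Origin: underside centre.
- tray: fixed open wooden tray for the big nuggets, 150 (x) x 140 (y) x 25 mm high, walls and floor 5 mm thick. Origin: underside centre.
- nugget0_center (a point): big green glass nugget: a squat eight-sided puck 42 mm across its corners (39 mm across flats), 34 mm high, edges bevelled 2 mm, about 100 g; this point is its middle, z along its axis. Starts upright in the pan; after tipping it may lie on its side. Too big for the gaps of the screen.
- nugget1_center (a point): big amber glass nugget: a squat eight-sided puck 42 mm across its corners (39 mm across flats), 34 mm high, edges bevelled 2 mm, about 100 g; this point is its middle, z along its axis. Starts upright in the pan; after tipping it may lie on its side. Too big for the gaps of the screen.
- marble0_center (a point): small blue glass marble, a ball 20 mm across, 10 g; this point is its centre. Starts loose in the pan.
- marble1_center (a point): small blue glass marble, a ball 20 mm across, 10 g; this point is its centre. Starts loose in the pan.
- marble2_center (a point): small blue glass marble, a ball 20 mm across, 10 g; this point is its centre. Starts loose in the pan.
- marble3_center (a point): small blue glass marble, a ball 20 mm across, 10 g; this point is its centre. Starts loose in the pan.
- solder_spool: bystander: spool of solder with black flanges, 52 mm in diameter, 40 mm high, standing loose. Origin: underside centre.
- foil_roll: bystander: loose flat copper foil roll, 70 mm outside, 40 mm hole, 12 mm high. Origin: underside centre.
- pliers: bystander: loose pliers with red handles lying flat, about 155 mm long along x (jaw to +x), 14 mm high. Origin: at the pivot, on the bench.
- flux_brush: bystander: loose brush lying flat, 160 mm long along x. Origin: underside.
Things that resemble listed ones, but are neither listed nor needed, are in the scene too. Leave any pink or purple look-alike of the part that bears nugget1_center alone.

How it is judged:
On the way, in this order (a step that is already met when the one before it is completed fails the run):
1. the held pan, lip over the screen, begins to tip nose-down (x of pan_lip in the frame of screen between -0.1 and 0.1 m and y of pan_lip in the frame of screen between -0.09 and 0.09 m and z of pan_lip in the frame of screen above 0.066 m and angle between pan's own z axis and vertical above 0.3 rad and contact force between the fingers and pan above 0.5 N), for 0.1 s.
2. all four marbles are below the bars in the screen box and both nuggets lie on top of the bars, free of pan and fingers (x of marble0_center in the frame of screen between -0.095 and 0.095 m and y of marble0_center in the frame of screen between -0.085 and 0.085 m and z of marble0_center in the frame of screen between 0 and 0.05 m and x of marble1_center in the frame of screen between -0.095 and 0.095 m and y of marble1_center in the frame of screen between -0.085 and 0.085 m and z of marble1_center in the frame of screen between 0 and 0.05 m and x of marble2_center in the frame of screen between -0.095 and 0.095 m and y of marble2_center in the frame of screen between -0.085 and 0.085 m and z of marble2_center in the frame of screen between 0 and 0.05 m and x of marble3_center in the frame of screen between -0.095 and 0.095 m and y of marble3_center in the frame of screen between -0.085 and 0.085 m and z of marble3_center in the frame of screen between 0 and 0.05 m and x of nugget0_center in the frame of screen between -0.095 and 0.095 m and y of nugget0_center in the frame of screen between -0.085 and 0.085 m and z of nugget0_center in the frame of screen between 0.07 and 0.13 m and contact force between each of nugget0, nugget1 and pan below 0.05 N and contact force between each of nugget0, nugget1 and the fingers below 0.05 N and x of nugget1_center in the frame of screen between -0.095 and 0.095 m and y of nugget1_center in the frame of screen between -0.085 and 0.085 m and z of nugget1_center in the frame of screen between 0.07 and 0.13 m), for 0.2 s.
At the end, for the whole second after the job is handed in: All marbles are in the screen's box below the bars; both nuggets are in the wooden tray, centres under 40 mm above its underside (not stacked); the pan stands on its mat (centres within 70 mm), upright within 0.1 rad; pan and nuggets at rest and released (x of marble0_center in the frame of screen between -0.095 and 0.095 m and y of marble0_center in the frame of screen between -0.085 and 0.085 m and z of marble0_center in the frame of screen between 0 and 0.05 m and x of marble1_center in the frame of screen between -0.095 and 0.095 m and y of marble1_center in the frame of screen between -0.085 and 0.085 m and z of marble1_center in the frame of screen between 0 and 0.05 m and x of marble2_center in the frame of screen between -0.095 and 0.095 m and y of marble2_center in the frame of screen between -0.085 and 0.085 m and z of marble2_center in the frame of screen between 0 and 0.05 m and x of marble3_center in the frame of screen between -0.095 and 0.095 m and y of marble3_center in the frame of screen between -0.085 and 0.085 m and z of marble3_center in the frame of screen between 0 and 0.05 m and x of nugget0_center in the frame of tray between -0.07 and 0.07 m and y of nugget0_center in the frame of tray between -0.065 and 0.065 m and z of each of nugget0_center, nugget1_center in the frame of tray below 0.04 m and x of nugget1_center in the frame of tray between -0.07 and 0.07 m and y of nugget1_center in the frame of tray between -0.065 and 0.065 m and horizontal distance between pan and mat below 0.07 m and angle between pan's own z axis and vertical below 0.1 rad and height (world z) of pan below 0.02 m and linear speed of each of pan, nugget0, nugget1 below 0.03 m/s); the robot touches nothing.
It fails at once if the solder spool, foil roll, pliers or flux brush is moved by more than 30 mm (distance of any of solder_spool, foil_roll, pliers, flux_brush from where it was at the start of the episode above 0.03 m).
It fails at once if the green nugget is dropped into the tray from more than about 35 mm (horizontal distance between nugget0_center and tray below 0.08 m and linear speed of nugget0 above 0.85 m/s and contact force between the fingers and nugget0 below 0.05 N).
It fails at once if the amber nugget is dropped into the tray from more than about 35 mm (horizontal distance between nugget1_center and tray below 0.08 m and linear speed of nugget1 above 0.85 m/s and contact force between the fingers and nugget1 below 0.05 N).
It also fails if it takes over 72 s, if anything falls off the work surface, if the arm or the gripper's body presses on something with over 40 N, if the wrist force passes 120 N, or if a joint passes its speed limit or range.

## Working session

There is one attempt and no reset: what is moved stays moved. The work goes in short steps, each a Python script; the robot and the scene stay as the last script left them, time stands still between calls to the robot, and variables do not carry over. Pictures are saved under pics/ and viewed, and the job is handed in when it is done.

```bash
mkdir -p pics; ls; python3 - <<'E'
from station import *
import cv2
s=sense(); print(s)
for n in ["top","side","wrist"]:
    im=capture(n); cv2.imwrite(f"pics/{n}0.png",im[:,:,::-1]); print(n,camera_model(n))
E
```

```text
pics
{'time_s': 0.0, 'joints': array([-1.25659018e+00,  3.51207094e-01,  1.65241760e+00,  6.25516875e-07,
        1.13909556e+00, -8.46088551e-02]), 'dq': array([ 5.84365974e-06,  1.26949665e-03, -5.43015508e-04, -2.21899987e-04,
        3.81984853e-04,  4.03481955e-04]), 'joint_torque': array([ 1.13871854e-03, -4.97317135e+01, -2.85250890e+01,  6.99410588e-02,
        2.57200026e-02, -9.87808039e-05]), 'tcp_pos': array([ 0.21355823, -0.50670419,  0.40421974]), 'orientation': array([-5.60120251e-04,  9.80183987e-01,  1.98088447e-01, -6.42991393e-05]), 'wrist_force': array([ 0.09207673, -0.21294021,  0.32409786]), 'torque': array([-0.01417244, -0.04960073,  0.03162334]), 'finger_gap': 0.9970443153720647}
top {'camera_matrix': array([[482.19315518,   0.        , 324.75733372],
       [  0.        , 482.19315518, 241.89577571],
       [  0.        ,   0.        ,   1.        ]]), 'dist': array([-0.03396897,  0.        ,  0.        ,  0.        ,  0.        ]), 'R': array([[-0.01391301, -0.99962156, -0.02373098],
       [-0.99409869,  0.01638191, -0.10723541],
       [ 0.10758358,  0.022
[... 457 characters left out ...]
2570321, -0.63180852]]), 't': array([-0.55799826,  0.17695483,  0.84490706])}
wrist {'camera_matrix': array([[351.84765216,   0.        , 318.1032073 ],
       [  0.        , 351.84765216, 230.6012626 ],
       [  0.        ,   0.        ,   1.        ]]), 'dist': array([-0.02728915,  0.        ,  0.        ,  0.        ,  0.        ]), 'tool_from_camera': array([[ 3.50107299e-04, -9.55160271e-01, -2.96089064e-01,
         8.27330047e-02],
       [ 9.99999843e-01,  4.63973529e-04, -3.14303529e-04,
        -2.27716365e-04],
       [ 4.37587732e-04, -2.96088908e-01,  9.55160283e-01,
         1.92857537e-02],
       [ 0.00000000e+00,  0.00000000e+00,  0.00000000e+00,
         1.00000000e+00]])}
```

View pics/top0.png

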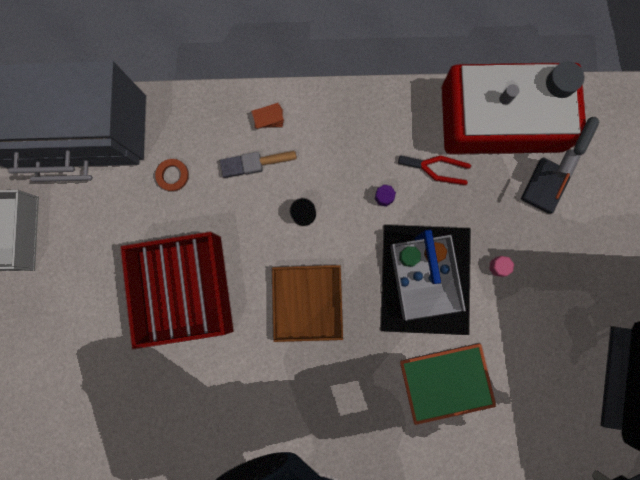

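View pics/side0.png

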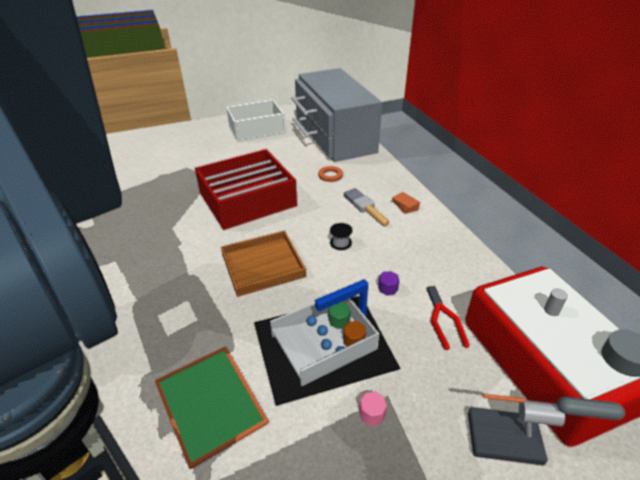

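View pics/wrist0.png

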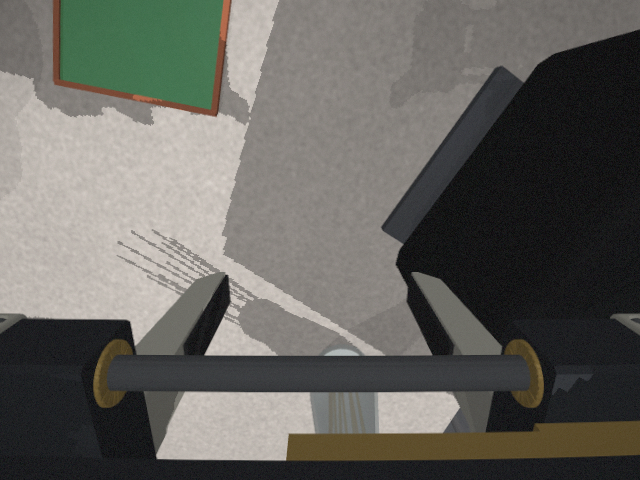

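The top picture shows the screen at (177,290), tray (307,303), pan on the mat (430,278) with its lip towards the robot, and the blue handle at (432,257). It also shows the green nugget (410,257) and the amber one (441,252). Purple (385,195) and pink (502,266) pucks are look-alikes and stay untouched. I'll take close crops to measure.

```bash
python3 - <<'E'
import cv2
im=cv2.imread("pics/top0.png")
c=im[215:345,370:530]; cv2.imwrite("pics/c_pan.png",cv2.resize(c,None,fx=4.5,fy=4.5,interpolation=cv2.INTER_CUBIC))
c=im[225:355,110:350]; cv2.imwrite("pics/c_scr.png",cv2.resize(c,None,fx=3.3,fy=3.3,interpolation=cv2.INTER_CUBIC))
im=cv2.imread("pics/side0.png")
c=im[260:420,240:420]; cv2.imwrite("pics/c_pans.png",cv2.resize(c,None,fx=3.7,fy=3.7,interpolation=cv2.INTER_CUBIC))
E
```

```text
(no output)
```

View pics/c_pan.png

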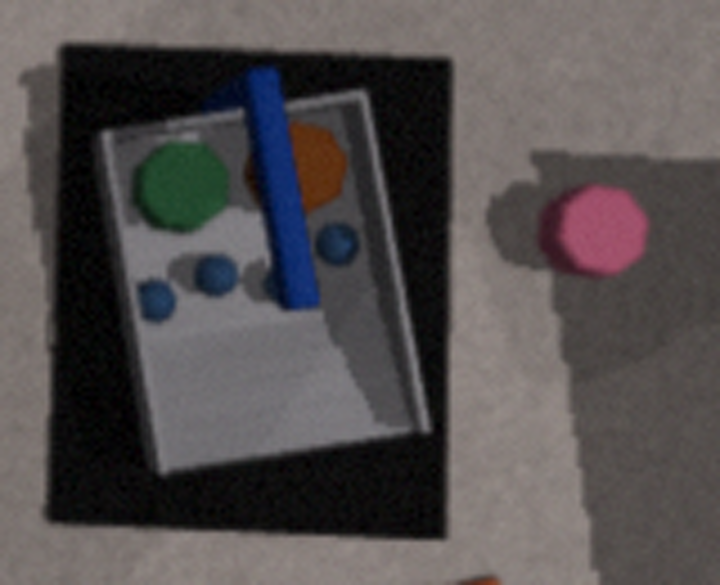

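View pics/c_scr.png

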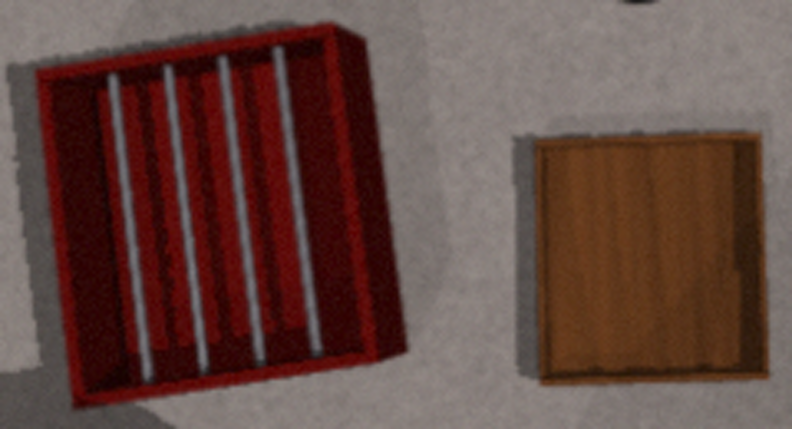

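View pics/c_pans.png

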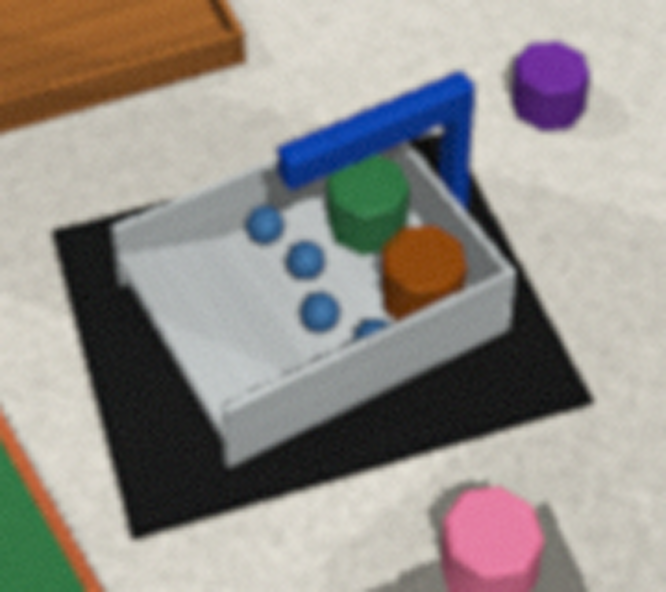

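```bash
cat > h.py <<'E'
import numpy as np, cv2
from scipy.spatial.transform import Rotation as Rn
def cast(cm,uv,z,pose=None):
    """rays onto plane z"""
    uv=np.asarray(uv,float).reshape(-1,1,2)
    n=cv2.undistortPoints(uv,cm["camera_matrix"],np.array(cm["dist"])).reshape(-1,2)
    d=np.c_[n,np.ones(len(n))]
    if "R" in cm: R=cm["R"].T; o=-R@cm["t"]
    else:
        p,q=pose; T=np.eye(4); T[:3,:3]=Rn.from_quat([q[1],q[2],q[3],q[0]]).as_matrix(); T[:3,3]=p
        T=T@cm["tool_from_camera"]; R=T[:3,:3]; o=T[:3,3]
    d=d@R.T
    return o+d*((z-o[2])/d[:,2])[:,None]
def proj(cm,X):
    X=np.atleast_2d(X).astype(float)
    return cv2.projectPoints(X,cv2.Rodrigues(cm["R"])[0],cm["t"],cm["camera_matrix"],np.array(cm["dist"]))[0].reshape(-1,2)
def q4(M): x,y,z,w=Rn.from_matrix(M).as_quat(); return np.array([w,x,y,z])
E
python3 - <<'E'
from station import *
from h import *
cm=camera_model("top")
def P(pts,s,off): return (np.array(pts,float)+.5)/s-.5+np.array(off)
def rep(n,pts,s,off,z):
    X=cast(cm,P(pts,s,off),z); print(n,X[:,:2].round(4).tolist(),"c",X.mean(0).round(4))
    for a,b in zip(X,np.roll(X,-1,0)): print("   edge",(b-a)[:2].round(4),np.linalg.norm(b-a).round(4),np.degrees(np.arctan2((b-a)[1],(b-a)[0])).round(1))
o=(370,215)
rep("handle",[(248,70),(275,70),(318,305),(285,308)],4.5,o,.119)
rep("panrim",[(103,132),(366,92),(428,430),(160,472)],4.5,o,.046)
rep("mat",[(62,45),(452,60),(446,537),(48,520)],4.5,o,.004)
o=(110,225)
rep("screen",[(38,72),(333,25),(375,360),(75,405)],3.3,o,.081)
rep("tray",[(537,138),(760,133),(768,377),(540,383)],3.3,o,.025)
E
```

```text
handle [[0.5942, -0.2226], [0.594, -0.2336], [0.4984, -0.2473], [0.4974, -0.234]] c [ 0.546  -0.2344  0.119 ]
   edge [-0.0002 -0.011 ] 0.011 -91.0
   edge [-0.0956 -0.0138] 0.0966 -171.8
   edge [-0.001   0.0133] 0.0133 94.3
   edge [0.0968 0.0114] 0.0975 6.7
panrim [[0.5772, -0.1716], [0.593, -0.2878], [0.4452, -0.3086], [0.4289, -0.1921]] c [ 0.5111 -0.24    0.046 ]
   edge [ 0.0158 -0.1162] 0.1172 -82.3
   edge [-0.1479 -0.0208] 0.1493 -172.0
   edge [-0.0163  0.1165] 0.1177 97.9
   edge [0.1483 0.0205] 0.1497 7.9
mat [[0.6222, -0.1589], [0.6122, -0.3381], [0.3957, -0.3257], [0.4059, -0.1469]] c [ 0.509  -0.2424  0.004 ]
   edge [-0.01   -0.1792] 0.1795 -93.2
   edge [-0.2165  0.0123] 0.2168 176.7
   edge [0.0102 0.1789] 0.1792 86.7
   edge [ 0.2163 -0.012 ] 0.2166 -3.2
screen [[0.5773, 0.3574], [0.6022, 0.1821], [0.4084, 0.1558], [0.3842, 0.3301]] c [0.493  0.2564 0.081 ]
   edge [ 0.0248 -0.1753] 0.177 -81.9
   edge [-0.1937 -0.0263] 0.1955 -172.3
   edge [-0.0242  0.1742] 0.1759 97.9
   edge [0.1931 0.0273] 0.195 8.1
tray [[0.5375, 0.0697], [0.5385, -0.0671], [0.3913, -0.0694], [0.3893, 0.0684]] c [4.641e-01 4.000e-04 2.500e-02]
   edge [ 0.001  -0.1368] 0.1368 -89.6
   edge [-0.1472 -0.0023] 0.1472 -179.1
   edge [-0.002   0.1378] 0.1378 90.8
   edge [0.1482 0.0013] 0.1482 0.5
```

Candidates for the first grasp: the only blue bar handle is at top (432,257), confirmed in the crop. The blue marbles at (404,282), (418,276), (433,278) and (445,269) are round and inside the pan. The red-handled pliers and the solder iron are not the target. Next I'll check that the planned poses are reachable.

```bash
cat > plan.py <<'E'
from h import *
YP=np.radians(7.9); PAN=np.array([.5143,-.2392,.004])
YS=np.radians(8.0); SCR=np.array([.493,.2564,0]); TRAY=np.array([.464,0,0])
GRIP=np.array([.012,0,.105]); LIP=np.array([-.078,0,.022])
def rz(a): return Rn.from_euler('z',a).as_matrix()
def ry(a): return Rn.from_euler('y',a).as_matrix()
D=np.diag([1.,-1,-1])
def tcp_pan(origin,yaw,th=0):
    R=rz(yaw)@ry(-th); return origin+R@(GRIP+[0,0,.167]), q4(R@D)
def tcp_lip(lip_s,th,yaw=YS):
    """lip position in screen frame -> tcp"""
    R=rz(yaw)@ry(-th); lip=SCR+rz(YS)@np.array(lip_s)
    return lip+R@(GRIP-LIP+[0,0,.167]), q4(R@D)
E
python3 - <<'E'
from station import *
from plan import *
for n,(p,q) in {"g":tcp_pan(PAN,YP),"l":tcp_pan(PAN+[0,0,.14],YP)}.items(): print(n,p.round(3),ik(p,q))
for th in (0,20,30,40,50,60,65):
    p,q=tcp_lip([.03,0,.112],np.radians(th)); j=ik(p,q); print(th,p.round(3),None if j is None else np.round(j,2))
p,q=tcp_lip([.03,0,.2],np.radians(50)); print(ik(p,q))
E
```

```text
g [ 0.526 -0.238  0.276] [-5.04696792e-01  5.58553501e-01  1.68449513e+00 -4.44089210e-16
  8.98544021e-01  9.28218524e-01]
l [ 0.526 -0.238  0.416] [-5.04696792e-01  3.89298676e-01  1.56634532e+00 -4.44089210e-16
  1.18594865e+00  9.28218524e-01]
0 [0.612 0.273 0.362] [ 0.35  0.61  1.35 -0.    1.18  1.78]
20 [0.522 0.26  0.378] [ 0.4   0.39  1.68 -0.13  0.74  1.91]
30 [0.476 0.254 0.374] [ 0.43  0.31  1.83 -0.29  0.51  2.08]
40 [0.432 0.248 0.361] [ 0.47  0.25  1.98 -0.72  0.32  2.52]
50 [0.39  0.242 0.342] [ 0.51  0.22  2.12  4.59  0.28 -2.77]
60 [0.353 0.237 0.315] [ 0.56  0.24  2.24  3.97  0.5  -2.12]
65 [0.336 0.234 0.299] [ 0.58  0.27  2.3   3.84  0.65 -1.97]
[ 0.50868039  0.07418929  2.02602614 -0.95879461  0.34438197  2.74453231]
```

```bash
python3 - <<'E'
from station import *
from plan import *
for yaw in (-82,-60,-40,30,50,70,98):
  for flip in (0,1):
    print("yaw",yaw,flip)
    for th in (0,20,35,50,60):
        p,q=tcp_lip([0,0,.112],np.radians(th),np.radians(yaw))
        if flip:
            q=q4(Rn.from_quat([q[1],q[2],q[3],q[0]]).as_matrix()@np.diag([-1.,-1,1]))
        j=ik(p,q); print("  ",th,p.round(2),None if j is None else np.round(j,2))
E
```

```text
yaw -82 0
   0 [0.51 0.17 0.36] None
   20 [0.49 0.26 0.38] [ 0.45  0.42  1.64 -0.35  1.22 -2.68]
   35 [0.48 0.33 0.37] [ 0.59  0.51  1.55 -0.55  1.41 -2.51]
   50 [0.47 0.39 0.34] [ 0.71  0.64  1.45 -0.7   1.61 -2.4 ]
   60 [0.47 0.43 0.31] [ 0.77  0.73  1.38 -0.79  1.75 -2.35]
yaw -82 1
   0 [0.51 0.17 0.36] [ 0.23  0.37  1.74 -0.    1.03  0.09]
   20 [0.49 0.26 0.38] [ 0.45  0.42  1.64 -0.35  1.22  0.46]
   35 [0.48 0.33 0.37] [ 0.59  0.51  1.55 -0.55  1.41  0.64]
   50 [0.47 0.39 0.34] [ 0.71  0.64  1.45 -0.7   1.61  0.74]
   60 [0.47 0.43 0.31] [ 0.77  0.73  1.38 -0.79  1.75  0.79]
yaw -60 0
   0 [0.54 0.18 0.36] [ 0.24  0.43  1.65 -0.    1.06  2.86]
   20 [0.49 0.26 0.38] None
   35 [0.46 0.32 0.37] [ 0.62  0.43  1.67 -0.66  1.19 -2.75]
   50 [0.43 0.37 0.34] [ 0.76  0.52  1.65 -0.87  1.35 -2.54]
   60 [0.41 0.4  0.31] [ 0.83  0.6   1.63 -0.98  1.47 -2.43]
yaw -60 1
   0 [0.54 0.18 0.36] [ 0.24  0.43  1.65 -0.    1.06 -0.29]
   20 [0.49 0.26 0.38] [ 0.45  0.4   1.67 -0.4   1.08  0.12]
   35 [0.46 0.32 0.37] [ 0.62  0.43  1.67 -0.66  1.19  0.39]
   50 [0.43 0.37 0.34] [ 0.76  0
[... 2311 characters left out ...]
one
   50 [0.45 0.13 0.34] [0.04 0.27 2.04 1.2  0.86 2.68]
   60 [0.43 0.1  0.31] [-0.06  0.32  2.12  1.41  1.    2.4 ]
yaw 98 0
   0 [0.48 0.35 0.36] [ 0.54  0.47  1.58 -0.    1.09  0.41]
   20 [0.49 0.26 0.38] [ 0.34  0.38  1.7   0.4   1.03 -0.  ]
   35 [0.5  0.19 0.37] [ 0.17  0.37  1.76  0.7   1.1  -0.33]
   50 [0.51 0.12 0.34] [ 0.02  0.43  1.81  0.93  1.24 -0.6 ]
   60 [0.52 0.09 0.31] [-0.07  0.5   1.82  1.04  1.36 -0.75]
yaw 98 1
   0 [0.48 0.35 0.36] [ 0.54  0.47  1.58 -0.    1.09 -2.74]
   20 [0.49 0.26 0.38] None
   35 [0.5  0.19 0.37] [0.17 0.37 1.76 0.7  1.1  2.82]
   50 [0.51 0.12 0.34] [0.02 0.43 1.81 0.93 1.24 2.54]
   60 [0.52 0.09 0.31] [-0.07  0.5   1.82  1.04  1.36  2.4 ]
```

```bash
python3 - <<'E'
from station import *
from plan import *
p,q=tcp_pan(PAN,YP)
reach(p+[0,0,.09],q); print(sense()["time_s"])
movel(p,velocity=.12); cv2.imwrite("pics/side1.png",capture("side")[:,:,::-1])
clamp(); s=sense(); print(s["time_s"],s["finger_gap"],s["wrist_force"],s["tcp_pos"]-p)
movel(p+[0,0,.03],velocity=.08); pause(.2); s=sense(); print(s["time_s"],s["finger_gap"],s["wrist_force"],s["torque"])
cv2.imwrite("pics/side2.png",capture("side")[:,:,::-1]); cv2.imwrite("pics/top2.png",capture("top")[:,:,::-1])
a=cv2.imread("pics/side1.png")[180:420,200:480];b=cv2.imread("pics/side2.png")[180:420,200:480]
cv2.imwrite("pics/cmp.png",cv2.resize(np.hstack([a,b]),None,fx=1.4,fy=1.4))
E
```

```text
1.6833
3.8333 0.14333057739987345 [-0.13550959 -1.77650072  0.54269647] [ 1.45350298e-05 -1.10325293e-04  3.39379902e-05]
4.5583 0.14409091231733287 [-0.26003488  0.31080335 -6.11854185] [-0.01496801  0.05995127  0.01833298]
```

View pics/cmp.png

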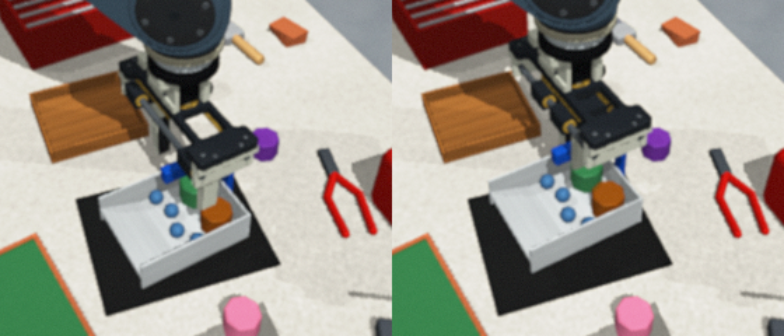

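Held level, with a 6 N load. Now carrying it across to the screen.

```bash
cat > shot.py <<'E'
from h import *
def pair(cap,name,bt=(60,400,60,400),bs=(100,320,120,440)):
    t=cap("top");s=cap("side")
    cv2.imwrite(f"pics/{name}_t.png",t[:,:,::-1]);cv2.imwrite(f"pics/{name}_s.png",s[:,:,::-1])
    a=t[bt[0]:bt[1],bt[2]:bt[3],::-1];b=s[bs[0]:bs[1],bs[2]:bs[3],::-1]
    h=500; a=cv2.resize(a,(400,int(a.shape[0]*400/a.shape[1])));b=cv2.resize(b,(400,int(b.shape[0]*400/b.shape[1])))
    H=max(a.shape[0],b.shape[0]); pad=lambda m: cv2.copyMakeBorder(m,0,H-m.shape[0],0,0,cv2.BORDER_CONSTANT)
    cv2.imwrite(f"pics/{name}.png",np.hstack([pad(a),pad(b)]))
E
python3 - <<'E'
from station import *
from plan import *
from shot import pair
p,q=tcp_pan(PAN,YP); Y2=YS+np.pi/2
movel(p+[0,0,.14],velocity=.15)
p2,q2=tcp_lip([0,.02,.16],0,Y2)
movel(p2,q2,velocity=.25); s=sense(); print(s["time_s"],s["finger_gap"],s["tcp_pos"]-p2)
p3,q3=tcp_lip([0,.02,.125],0,Y2); movel(p3,q3,velocity=.12)
pair(capture,"p0")
E
```

```text
8.1083 0.14966975430207433 [ 1.80523295e-04 -5.78581451e-04  7.68671232e-05]
```

View pics/p0.png

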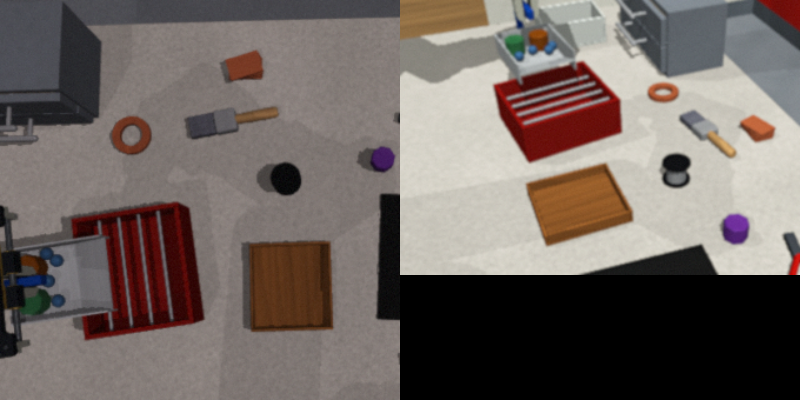

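Lip is over the screen. Tipping in steps.

```bash
python3 - <<'E'
from station import *
from plan import *
from shot import pair
Y2=YS+np.pi/2
for th in (8,16,24,30):
    z=.125-.015*th/30
    p,q=tcp_lip([0,.015,z],np.radians(th),Y2); movel(p,q,velocity=.1)
pause(.3); print(sense()["time_s"],sense()["finger_gap"]); pair(capture,"p1",(200,380,70,300),(100,260,170,380))
E
```

```text
10.9833 0.147247983892912
```

View pics/p1.png

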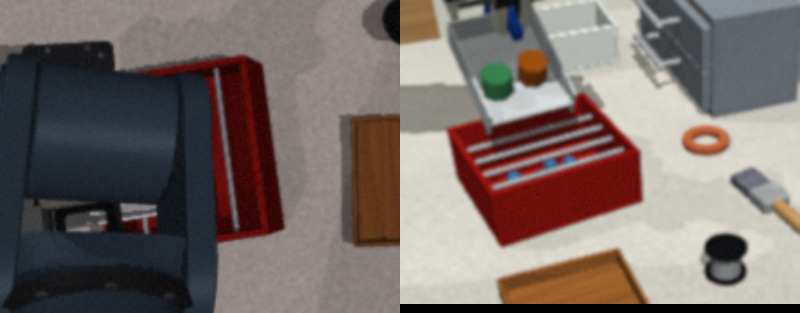

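At 30° the marbles have rolled out (three show below the bars) and both nuggets are still at the ramp. I'll keep tipping slowly.

```bash
python3 - <<'E'
from station import *
from plan import *
from shot import pair
Y2=YS+np.pi/2
for i,th in enumerate((35,39,43)):
    p,q=tcp_lip([0,.02,.112],np.radians(th),Y2); movel(p,q,velocity=.06); pause(.25)
    pair(capture,f"p2{i}",(200,380,70,300),(100,260,170,380)); print(sense()["time_s"],sense()["finger_gap"])
cv2.imwrite("pics/p2.png",np.hstack([cv2.imread(f"pics/p2{i}.png")[:,400:] for i in range(3)])[:, ::1])
a=cv2.imread("pics/p2.png"); cv2.imwrite("pics/p2.png",cv2.resize(a,(800,int(a.shape[0]*800/1200))))
E
```

```text
11.8833 0.14999725122167074
12.6917 0.14936549440444383
13.5 0.14865315250027797
```

View pics/p2.png

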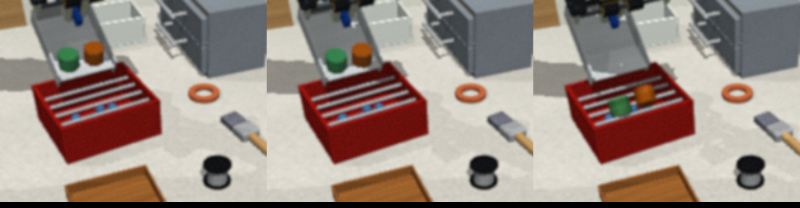

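Both nuggets are on the bars. Lifting the pan away and looking again.

```bash
python3 - <<'E'
from station import *
from plan import *
from shot import pair
Y2=YS+np.pi/2
p,q=tcp_lip([0,.05,.18],np.radians(43),Y2); movel(p,q,velocity=.12)
p,q=tcp_lip([0,.05,.2],np.radians(0),Y2); movel(p,q,velocity=.2)
p,q=tcp_pan(PAN+[0,0,.16],YP); movel(p,q,velocity=.3)
pair(capture,"p3",(220,360,100,250),(140,250,180,310)); print(sense()["time_s"],sense()["finger_gap"])
E
```

```text
17.7667 0.14748140520775496
```

View pics/p3.png

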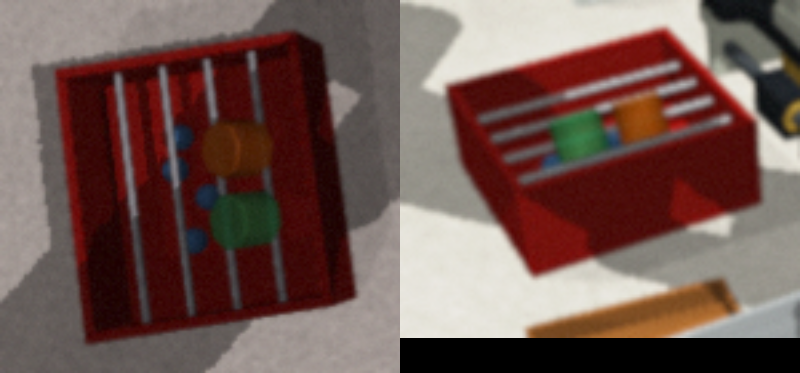

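View pics/p3_s.png

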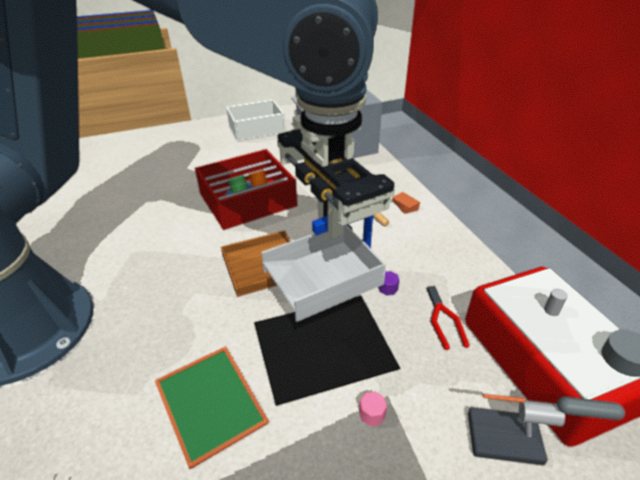

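View pics/p3_t.png

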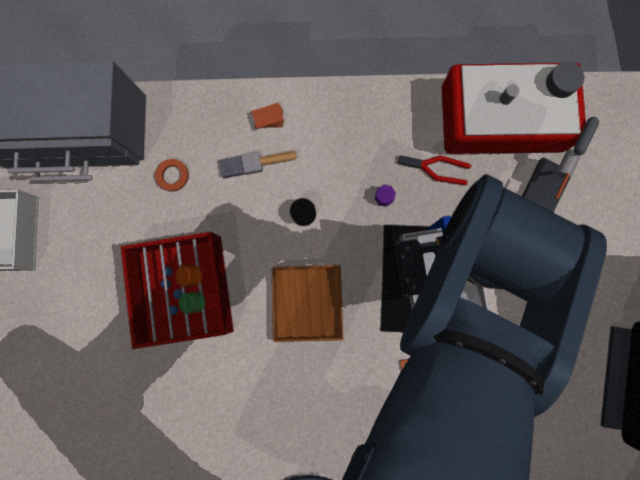

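All four marbles are under the bars at top (168,271), (166,283), (178,294) and (173,311). Amber (189,276) and green (191,303) lie on their sides on bars 3 and 4. Putting the pan back now.

```bash
python3 - <<'E'
from station import *
from plan import *
from shot import pair
p,q=tcp_pan(PAN,YP)
movel(p+[0,0,.02],q,velocity=.2)
print(movel(p-[0,0,.006],velocity=.03,contact_N=4), sense()["tcp_pos"]-p)
pause(.1); gripper_open(); pause(.1)
movel(sense()["tcp_pos"]+[0,0,.10],velocity=.2); print(sense()["time_s"])
S=TRAY*.4+SCR*.6; S=SCR.copy()
# wrist view above the screen
qd=q4(rz(YS)@D); pw=SCR+[-.06,0,.40]; 
j=ik(pw,qd); print(j); reach(pw,qd); s=sense()
w=capture("wrist"); cv2.imwrite("pics/w1.png",w[:,:,::-1]); np.savez("w1.npz",p=s["tcp_pos"],q=s["orientation"]); print(s["time_s"],s["tcp_pos"],s["orientation"])
pair(capture,"p4",(200,340,360,510),(240,420,230,430))
E
```

```text
True [ 2.42027200e-05  2.03260040e-05 -3.33227124e-04]
21.4333
[ 4.42088825e-01  2.71213423e-01  1.77542881e+00 -4.44089210e-16
  1.09495042e+00  1.87325881e+00]
23.2583 [0.43343543 0.2558643  0.39989394] [ 6.72918702e-05  9.97593586e-01  6.93327633e-02 -3.37725810e-05]
```

View pics/w1.png

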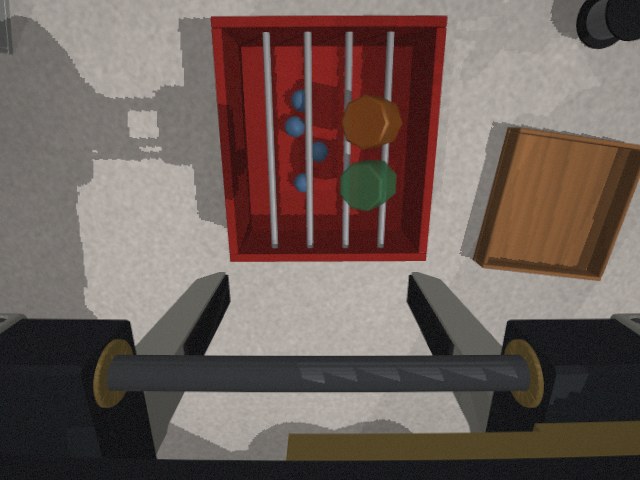

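View pics/p4.png

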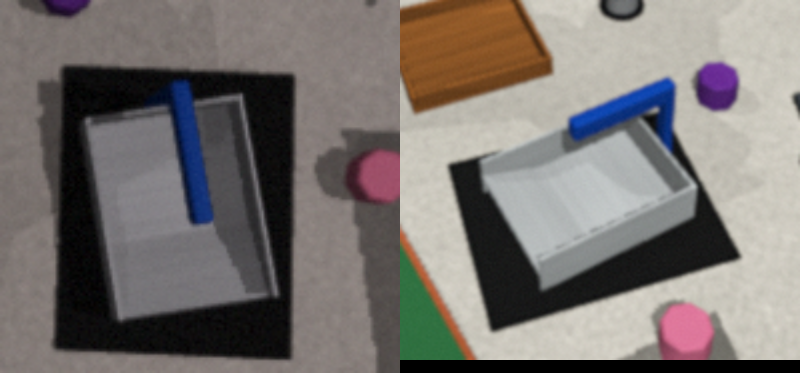

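```bash
python3 - <<'E'
import cv2
a=cv2.imread("pics/w1.png")[70:240,270:450]; cv2.imwrite("pics/c1.png",cv2.resize(a,None,fx=3.3,fy=3.3,interpolation=cv2.INTER_CUBIC))
b=cv2.imread("pics/p4_s.png")[150:210,210:290]; c=cv2.imread("pics/p4_t.png")[250:325,150:225]
cv2.imwrite("pics/c2.png",cv2.hconcat([cv2.resize(b,(400,300),interpolation=2),cv2.resize(c,(300,300),interpolation=2)]))
E
```

```text
(no output)
```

View pics/c1.png

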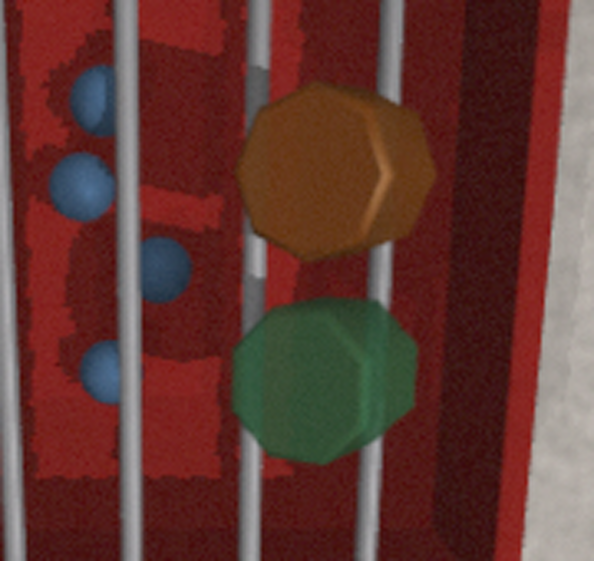

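View pics/c2.png

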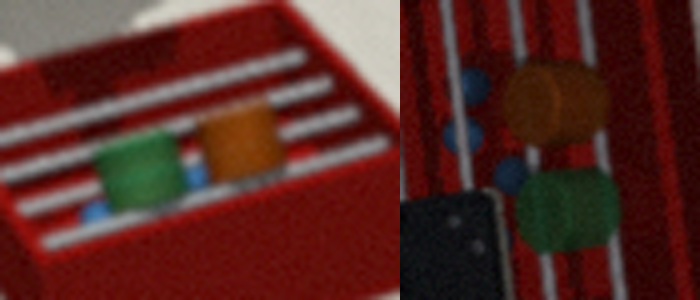

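Pan is back upright and centred on the mat. The nuggets are tilted about 35° towards +y, wedged between bars 3 and 4. They sit only a few mm apart in x, which is too tight for a finger. I'll measure them and tip green one gap over to +y with the closed fingertips so each can be grasped.

```bash
cat > loc.py <<'E'
from plan import *
def mask(im,which):
    hsv=cv2.cvtColor(im,cv2.COLOR_RGB2HSV); 
    if which=="green": m=cv2.inRange(hsv,(55,90,30),(85,255,255))
    else: m=cv2.inRange(hsv,(9,130,50),(20,255,255))
    return cv2.morphologyEx(m,cv2.MORPH_OPEN,np.ones((3,3),np.uint8))
def nuggets(im,cm,box,z,pose=None):
    out={}
    for w in ("green","amber"):
        m=mask(im,w); k=np.zeros_like(m); k[box[0]:box[1],box[2]:box[3]]=255; m&=k
        cs=cv2.findContours(m,cv2.RETR_EXTERNAL,cv2.CHAIN_APPROX_NONE)[0]
        if not cs: out[w]=None; continue
        c=max(cs,key=cv2.contourArea); (cx,cy),(a,b),an=cv2.minAreaRect(c)
        x,y,ww,hh=cv2.boundingRect(c)
        X=cast(cm,[(cx,cy),(x,y+hh/2),(x+ww,y+hh/2),(x+ww/2,y),(x+ww/2,y+hh)],z,pose)
        S=(X-SCR)@rz(YS); out[w]=(X[0],S,cv2.contourArea(c),(x,y,ww,hh))
    return out
E
python3 - <<'E'
from station import camera_model
from loc import *
d=np.load("w1.npz")
im=cv2.imread("pics/w1.png")[:,:,::-1].copy()
def show(o):
    for k,v in o.items(): print(k,v if v is None else (v[0].round(4).tolist(),"scr",v[1][:,:2].round(4).tolist(),v[2:]))
show(nuggets(im,camera_model("wrist"),(10,270,205,450),.08,(d["p"],d["q"])))
im=cv2.imread("pics/p3_t.png")[:,:,::-1].copy()
show(nuggets(im,camera_model("top"),(230,350,120,235),.08))
# verify screen corners w/ wrist
c=cast(camera_model("wrist"),[(212,17),(446,17),(427,260),(231,260)],.081,(d["p"],d["q"]))
print(((c-SCR)@rz(YS)).round(4))
E
```

```text
green ([0.473, 0.2048, 0.08], 'scr', [[-0.027, -0.0483], [-0.0272, -0.0435], [-0.0272, -0.053], [-0.0106, -0.0474], [-0.0444, -0.0492]], (245.0, (378, 164, 11, 39)))
amber ([0.5222, 0.2251, 0.08], 'scr', [[0.0246, -0.0351], [0.0234, -0.0108], [0.0235, -0.0608], [0.0443, -0.0349], [0.0018, -0.0367]], (2399.5, (341, 95, 61, 54)))
green ([0.4676, 0.2176, 0.08], 'scr', [[-0.0306, -0.0349], [-0.028, -0.0128], [-0.035, -0.0586], [-0.0126, -0.0381], [-0.0503, -0.0333]], (364.5, (180, 293, 24, 20)))
amber ([0.5193, 0.2242, 0.08], 'scr', [[0.0216, -0.0356], [0.0243, -0.0114], [0.0166, -0.0613], [0.0395, -0.0388], [0.0015, -0.034]], (409.0, (176, 266, 26, 20)))
[[ 0.1004  0.0884  0.081 ]
 [ 0.1004 -0.0892  0.081 ]
 [-0.0976 -0.0919  0.081 ]
 [-0.0975  0.0879  0.081 ]]
```

```bash
python3 - <<'E'
from station import *
from loc import *
from shot import pair
clamp(); print(sense()["finger_gap"],sense()["time_s"])
q=q4(rz(YS+np.pi/2)@D)
def sp(x,y,z): return SCR+rz(YS)@np.array([x,y,z])
reach(sp(-.036,-.078,.14+.186),q)
movel(sp(-.036,-.078,.086+.186),q,velocity=.15)
print(movel(sp(-.036,-.02,.086+.186),velocity=.06,contact_N=12),sense()["time_s"])
pair(capture,"q1",(220,360,100,250),(140,250,180,310))
E
```

```text
0.004399319403620951 24.8583
True 27.4
```

View pics/q1.png

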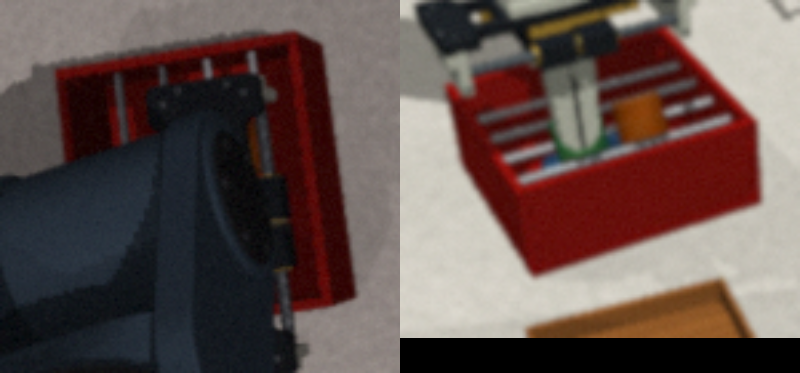

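```bash
python3 - <<'E'
from station import *
from loc import *
s=sense(); print(((s["tcp_pos"]-SCR)@rz(YS)).round(4), s["wrist_force"],s["time_s"])
a=cv2.imread("pics/q1_s.png")[150:220,210:290]; cv2.imwrite("pics/c3.png",cv2.resize(a,None,fx=8,fy=8,interpolation=2))
E
```

```text
[-0.0359 -0.0593  0.2725] [ 0.49777065 -8.578655    4.61381074] 27.5
```

View pics/c3.png

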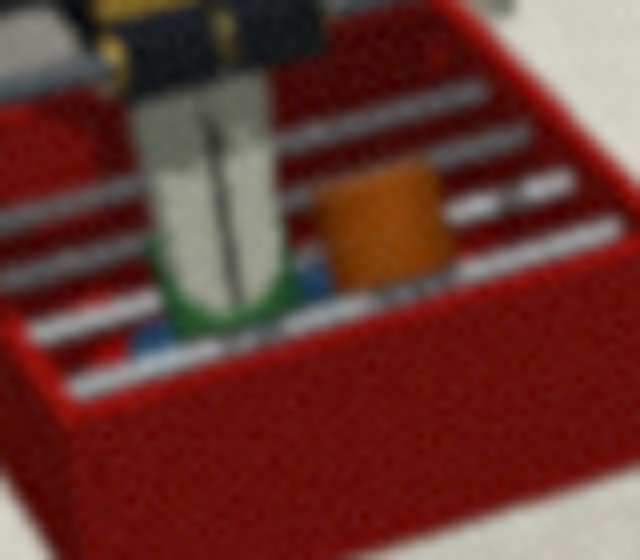

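Jammed at 12 N: the low contact on the slanted flank pushes green into the bars. I'll push higher, near its top edge.

```bash
python3 - <<'E'
from station import *
from loc import *
from shot import pair
q=q4(rz(YS+np.pi/2)@D)
def sp(x,y,z): return SCR+rz(YS)@np.array([x,y,z])
movel(sp(-.036,-.066,.086+.186),q,velocity=.1)
movel(sp(-.036,-.066,.096+.186),q,velocity=.1)
print(movel(sp(-.036,-.012,.096+.186),velocity=.06,contact_N=15))
s=sense(); print(((s["tcp_pos"]-SCR)@rz(YS)).round(4), s["wrist_force"],s["time_s"])
pair(capture,"q2",(220,360,100,250),(140,250,180,310))
E
```

```text
True
[-0.0356 -0.0506  0.2827] [-0.16837018 -7.44613087 10.52444543] 28.4417
```

View pics/q2.png

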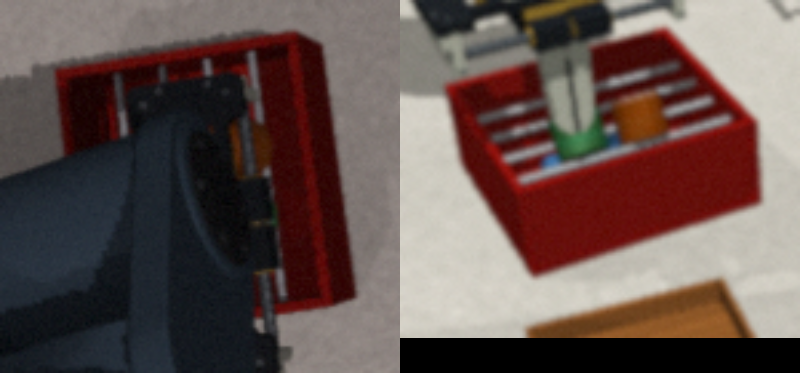

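The finger is wedged on top of green with about 10 N down. I'll use that friction to drag green along the bars to -x, away from amber.

```bash
python3 - <<'E'
from station import *
from loc import *
from shot import pair
q=q4(rz(YS+np.pi/2)@D)
def sp(x,y,z): return SCR+rz(YS)@np.array([x,y,z])
movel(sp(-.066,-.0495,.0955+.186),q,velocity=.06)
s=sense(); print(((s["tcp_pos"]-SCR)@rz(YS)).round(4), s["wrist_force"],s["time_s"])
movel(sp(-.066,-.07,.0985+.186),q,velocity=.1)
movel(sp(-.066,-.07,.16+.186),q,velocity=.2)
qd=q4(rz(YS)@D); reach(SCR+[-.06,0,.40],qd); s=sense()
w=capture("wrist"); cv2.imwrite("pics/w2.png",w[:,:,::-1]); np.savez("w2.npz",p=s["tcp_pos"],q=s["orientation"])
a=w[10:270,200:460,::-1]; cv2.imwrite("pics/c4.png",cv2.resize(a,(590,590),interpolation=2)); print(sense()["time_s"])
E
```

```text
[-0.0658 -0.0493  0.2816] [ 0.64586515 -0.09780583 -0.65031499] 29.1917
31.5833
```

View pics/c4.png

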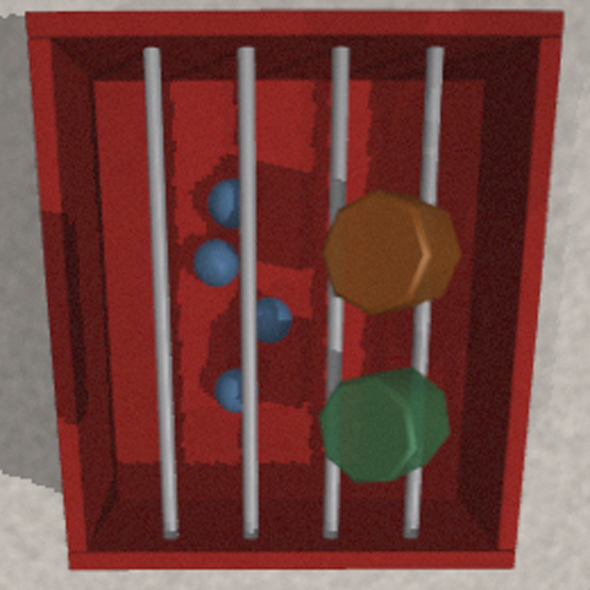

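Green moved about 5 mm, and on the flank (-y) side the gap is now wide enough for the fingertips edgewise. I'll insert them there and push green to -x, then amber to +x.

```bash
python3 - <<'E'
from station import *
from loc import *
d=np.load("w2.npz"); im=cv2.imread("pics/w2.png")[:,:,::-1].copy(); cm=camera_model("wrist")
f=260/590
def S(pts,z): return ((cast(cm,[(200+a*f,10+b*f) for a,b in pts],z,(d["p"],d["q"]))-SCR)@rz(YS))[:,:2].round(4).tolist()
print("bars ends",S([(340,50),(331,535),(437,50),(411,535)],.063))
print("amb",S([(392,252)],.077),"gre",S([(385,425)],.077))
print("gap pts amb (440,298),(405,312)",S([(440,298),(405,312)],.08),"gre",S([(435,372),(405,367)],.08))
q=q4(rz(YS)@D)
def sp(x,y,z): return SCR+rz(YS)@np.array([x,y,z])
xm=np.mean([S([(440,298)],.08)[0][0],S([(435,372)],.08)[0][0]]); print(xm)
reach(sp(xm,-.060,.13+.186),q)
print(movel(sp(xm,-.060,.078+.186),q,velocity=.08,contact_N=12))
s=sense(); print(((s["tcp_pos"]-SCR)@rz(YS)).round(4), s["wrist_force"],s["time_s"])
E
```

```text
bars ends [[0.0929, -0.017], [-0.0906, -0.0181], [0.093, -0.0517], [-0.0906, -0.0519]]
amb [[0.0236, -0.0365]] gre [[-0.0404, -0.0367]]
gap pts amb (440,298),(405,312) [[0.0076, -0.0544], [0.0025, -0.0418]] gre [[-0.0195, -0.0542], [-0.0177, -0.0428]]
-0.00595
False
[-0.0058 -0.0599  0.2643] [ 0.72632328 -0.4247872   0.20585134] 32.9333
```

```bash
python3 - <<'E'
from station import *
from loc import *
q=q4(rz(YS)@D)
def sp(x,y,z): return SCR+rz(YS)@np.array([x,y,z])
print(movel(sp(-.030,-.060,.078+.186),q,velocity=.06,contact_N=20)); print(sense()["wrist_force"])
print(movel(sp(.016,-.060,.078+.186),q,velocity=.08,contact_N=20)); print(sense()["wrist_force"])
movel(sp(.0,-.060,.078+.186),q,velocity=.1); movel(sp(.0,-.060,.14+.186),q,velocity=.2)
gripper_open()
reach(SCR+[-.06,0,.40],q); s=sense()
w=capture("wrist"); cv2.imwrite("pics/w3.png",w[:,:,::-1]); np.savez("w3.npz",p=s["tcp_pos"],q=s["orientation"])
a=w[10:270,200:460,::-1]; cv2.imwrite("pics/c5.png",cv2.resize(a,(590,590),interpolation=2)); print(sense()["time_s"])
E
```

```text
False
[ 5.81760861 -9.88835152  8.53164357]
False
[-1.05209458 -3.5982175   3.59768794]
37.0417
```

View pics/c5.png

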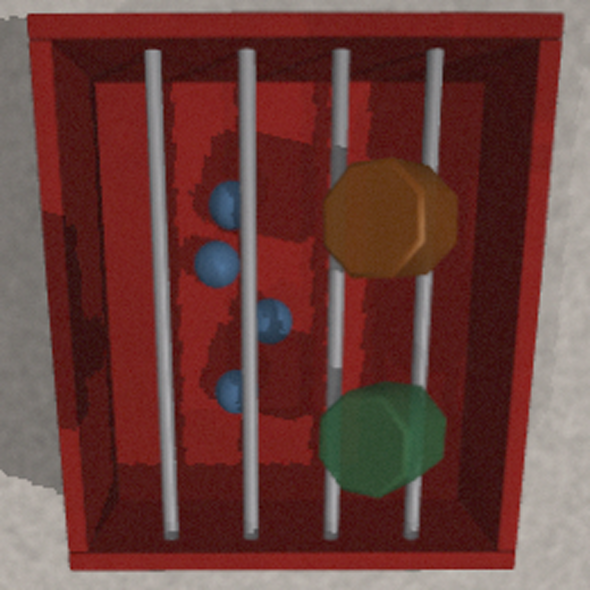

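Gap is now about 33 mm. Picking green first, with the jaws along the bars and the tips just above the rim.

```bash
python3 - <<'E'
from station import *
from loc import *
from shot import pair
d=np.load("w3.npz"); cm=camera_model("wrist"); f=260/590
def S(pts,z): return ((cast(cm,[(200+a*f,10+b*f) for a,b in pts],z,(d["p"],d["q"]))-SCR)@rz(YS))[:,:2].round(4)
A=S([(391,157),(391,280),(323,218),(458,218)],.082); G=S([(375,383),(375,497),(319,440),(447,440)],.082)
print(A.tolist(),G.tolist())
xg=(G[0,0]+G[1,0])/2; am_lo=A[1,0]; xc=min(xg-.008,am_lo-.004-.064); print("xg",xg,"xc",xc)
q=q4(rz(YS+np.pi/2)@D)
def sp(x,y,z): return SCR+rz(YS)@np.array([x,y,z])
zt=.0845+.186
reach(sp(xc,-.032,.14+.186),q)
print(movel(sp(xc,-.032,zt),q,velocity=.1,contact_N=10))
s=sense(); print(((s["tcp_pos"]-SCR)@rz(YS)).round(4))
clamp(); s=sense(); print("gap",s["finger_gap"],s["wrist_force"],s["time_s"])
movel(s["tcp_pos"]+[0,0,.05],velocity=.08); s=sense(); print("gap",s["finger_gap"],s["wrist_force"],s["time_s"])
pair(capture,"r1",(220,360,100,250),(90,250,160,310))
E
```

```text
[[0.0558, -0.0339], [0.0144, -0.0358], [0.0356, -0.0107], [0.0358, -0.0586]] [[-0.023, -0.0314], [-0.0677, -0.0333], [-0.0449, -0.0109], [-0.0448, -0.0599]]
xg -0.04535 xc -0.0536
False
[-0.0534 -0.0319  0.2709]
gap 0.4133360072733617 [-0.37029411 -0.10302336  1.37794374] 40.125
gap 0.40994484564053685 [ 0.15142741 -0.0712981  -1.28854393] 40.9
```

View pics/r1.png

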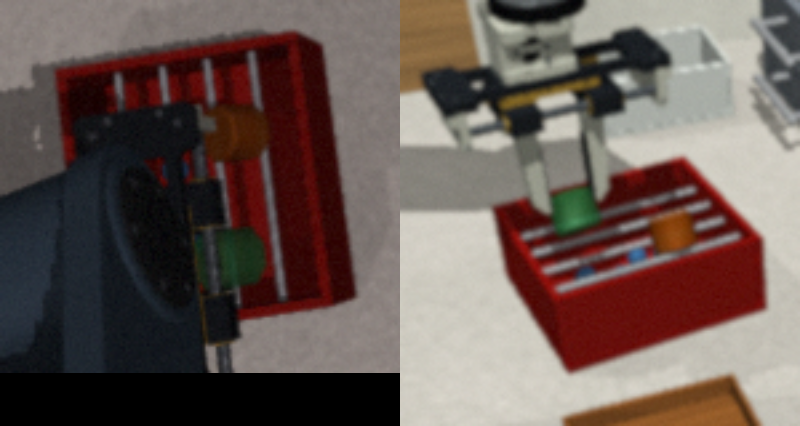

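Green is held. Carrying it to the tray.

```bash
cat > place.py <<'E'
from station import *
from loc import *
def place(y,x=0.0):
    qt=q4(rz(np.pi/2)@D); P=TRAY+[x,y,0]
    s=sense(); movel(s["tcp_pos"]+[0,0,.025],velocity=.15)
    movel(P+[0,0,.15+.186],qt,velocity=.3)
    movel(P+[0,0,.062+.186],qt,velocity=.2)
    print("contact",movel(P+[0,0,.024+.186],qt,velocity=.04,contact_N=2.5)); s=sense(); print("tip z",s["tcp_pos"][2]-.186,s["finger_gap"],s["wrist_force"])
    return s
E
python3 - <<'E'
from place import *
from shot import pair
place(.033); print(sense()["time_s"]); pair(capture,"r2",(220,380,230,390),(150,310,160,340))
E
```

```text
contact True
tip z 0.036719293384508606 0.4105887728347528 [ 0.72233061 -1.13983361  0.57333265]
43.325
```

View pics/r2.png

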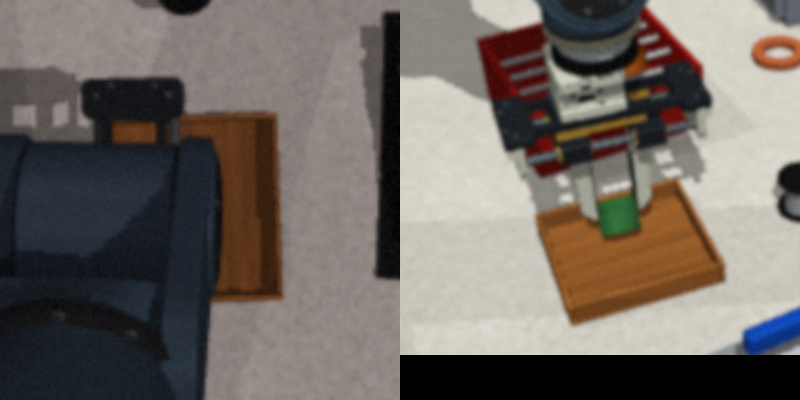

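```bash
python3 - <<'E'
from place import *
from shot import pair
gripper_open(); pause(.1); movel(sense()["tcp_pos"]+[0,0,.11],velocity=.25)
q=q4(rz(YS+np.pi/2)@D)
def sp(x,y,z): return SCR+rz(YS)@np.array([x,y,z])
movel(sp(.030,-.033,.15+.186),q,velocity=.3)
pair(capture,"r3",(220,380,230,390),(150,310,160,340))
print(movel(sp(.030,-.033,.0845+.186),q,velocity=.1,contact_N=10))
clamp(); s=sense(); print("gap",s["finger_gap"],s["wrist_force"],s["time_s"])
movel(s["tcp_pos"]+[0,0,.05],velocity=.08); s=sense(); print("gap",s["finger_gap"],s["wrist_force"],s["time_s"])
cv2.imwrite("pics/r4.png",capture("side")[60:280,130:350,::-1])
a=cv2.imread("pics/r4.png"); b=cv2.imread("pics/r3.png"); cv2.imwrite("pics/r34.png",np.hstack([cv2.resize(a,(b.shape[0],b.shape[0])),b[:,400:]]))
E
```

```text
False
gap 0.4107404709218478 [ 0.18977422  0.01132143 -0.41354836] 47.775
gap 0.4086803259641858 [-0.50340901 -0.02370271 -1.05353745] 48.55
```

View pics/r34.png

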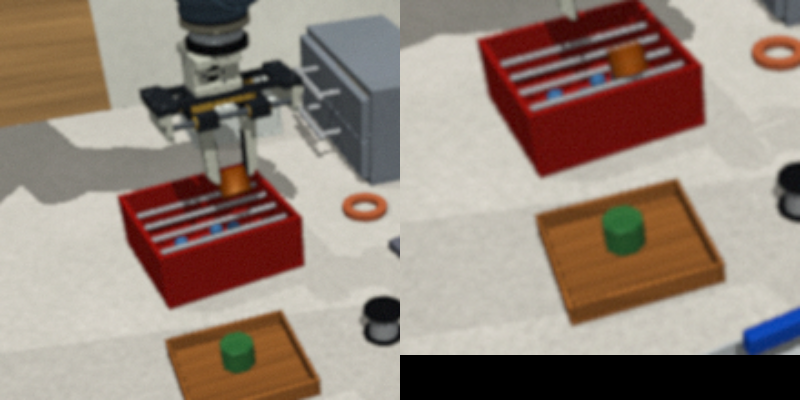

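Green stands upright in the tray and amber is held. I'll locate green before placing beside it.

```bash
python3 - <<'E'
from station import camera_model
from loc import *
for n in ("top","side"):
    im=cv2.imread(f"pics/r3_{n[0]}.png")[:,:,::-1].copy()
    box=(255,350,265,350) if n=="top" else (200,300,200,320)
    o=nuggets(im,camera_model(n),box,.022)["green"]; print(n,None if o is None else (o[0]-TRAY,o[2:]))
E
```

```text
top (array([0.00027075, 0.01456904, 0.022     ]), (251.0, (291, 294, 19, 18)))
side (array([0.00053748, 0.01401113, 0.022     ]), (263.0, (252, 244, 17, 20)))
```

Green landed at tray y=+0.0145 as it tipped upright. For amber I'll tilt the tool by 33° so it goes down upright beside green, without toppling.

```bash
python3 - <<'E'
from station import *
from loc import *
rho=np.radians(33); Rx=Rn.from_euler('x',rho).as_matrix()
q=q4(Rx@rz(np.pi/2)@D); off=Rx@np.array([0,0,.186])
qt=q4(rz(np.pi/2)@D)
T=lambda z: TRAY+[0,-.037,z]+off
print(T(.03),ik(T(.03),q),ik(T(.09),q))
s=sense(); movel(s["tcp_pos"]+[0,0,.025],velocity=.15)
movel(TRAY+[0,-.037,.16+.186],qt,velocity=.3)
movel(T(.10),q,velocity=.2)
s=sense(); print(s["time_s"],s["finger_gap"],s["joints"].round(2)); 
im=capture("side"); cv2.imwrite("pics/r5.png",cv2.resize(im[130:310,160:360,::-1],None,fx=3,fy=3,interpolation=2))
E
```

```text
[ 0.464      -0.13830286  0.18599273] [-0.47817553  0.63844819  1.91739292  0.62340003  0.97603426 -0.93654526] [-0.47817553  0.5231119   1.90690013  0.58035617  1.07981972 -0.85337029]
50.8 0.4081870636336377 [-0.48  0.5   1.9   0.57  1.1  -0.84]
```

View pics/r5.png

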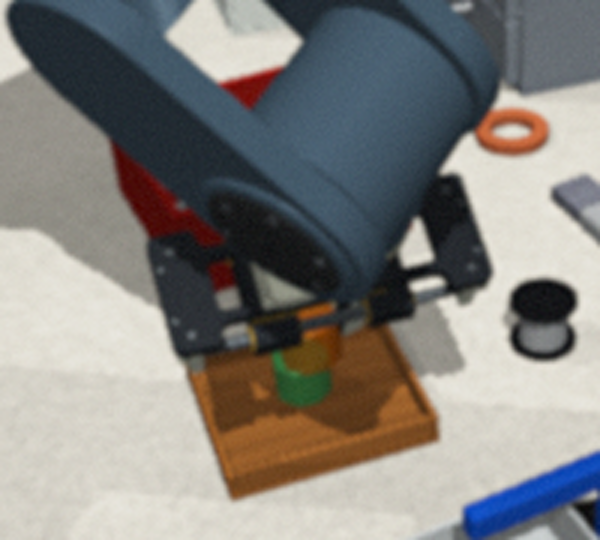

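```bash
python3 - <<'E'
from station import *
from loc import *
cm=camera_model("side"); s=sense()
R=Rn.from_quat(s["orientation"][[1,2,3,0]]).as_matrix(); tip=s["tcp_pos"]+R@[0,0,.186]; print("tip-tray",tip-TRAY,"zdir",R[:,2])
f=lambda X:(proj(cm,X)-[160,130])*3
print(f(tip),f(tip+[0,.001,-.008]),f(TRAY+[0,.0145,.022]),f(TRAY+[0,-.036,.022]))
E
```

```text
tip-tray [ 0.00029308 -0.03631967  0.10042671] zdir [-1.93589514e-04  5.43001929e-01 -8.39731426e-01]
[[308.17971519 328.44298992]] [[308.91267402 336.85321262]] [[299.0966328  370.26715205]] [[318.27750304 415.24764219]]
```

The projection matches: amber is where it should be, at tray y≈-0.036. Lowering now.

```bash
python3 - <<'E'
from station import *
from loc import *
Rx=Rn.from_euler('x',np.radians(33)).as_matrix()
q=q4(Rx@rz(np.pi/2)@D); off=Rx@np.array([0,0,.186]); T=lambda z: TRAY+[0,-.037,z]+off
movel(T(.05),q,velocity=.12)
print(movel(T(.018),q,velocity=.04,contact_N=2.5)); s=sense(); print("tip",s["tcp_pos"]-off-TRAY,s["finger_gap"],s["wrist_force"],s["time_s"])
im=capture("side"); cv2.imwrite("pics/r6.png",cv2.resize(im[130:310,160:360,::-1],None,fx=3,fy=3,interpolation=2))
E
```

```text
True
tip [ 7.88248599e-05 -3.71176571e-02  3.00829931e-02] 0.4141408237848388 [0.59145187 1.31251905 0.3203784 ] 51.9583
```

View pics/r6.png

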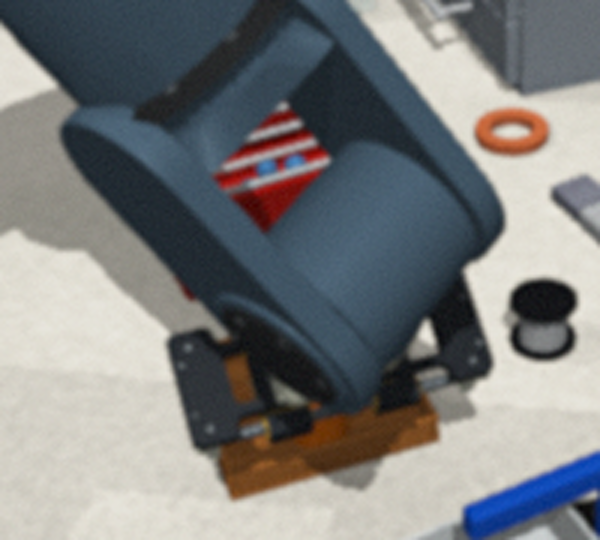

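```bash
python3 - <<'E'
from station import *
from loc import *
from shot import pair
gripper_open(); pause(.1)
s=sense(); R=Rn.from_quat(s["orientation"][[1,2,3,0]]).as_matrix()
movel(s["tcp_pos"]-R[:,2]*.12,velocity=.2)
reach([.30,-.35,.42],q4(rz(-.5)@D)); print(sense()["time_s"])
pair(capture,"z",(220,360,100,350),(130,420,150,450))
E
```

```text
55.5833
```

View pics/z.png

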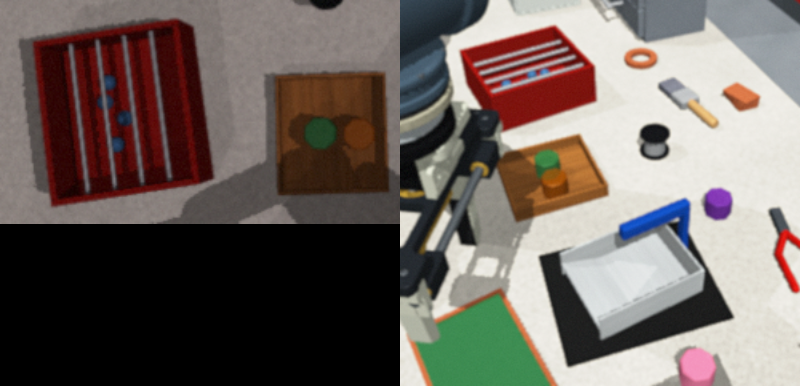

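View pics/z_t.png

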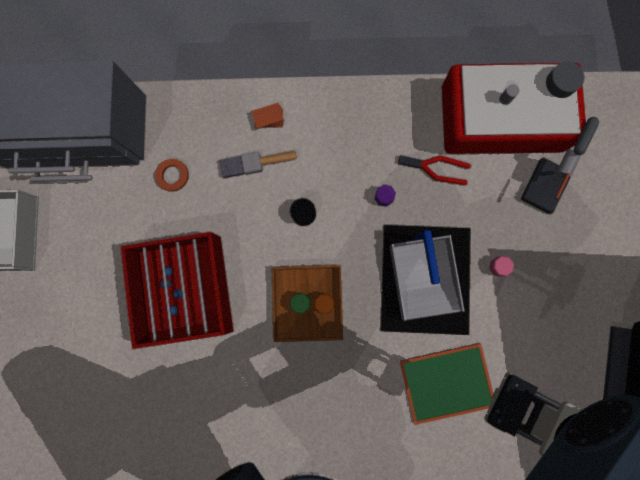

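Everything is in place: four marbles under the bars, both nuggets standing side by side in the tray, and the empty pan upright on its mat. The spool, foil roll, brush and pliers are where they started, and the robot is clear.

```bash
python3 - <<'E'
from station import *
pause(.3); hand_in(); print(sense()["time_s"])
E
```

```text
the job is handed in; nothing more can be done
the job is handed in; nothing more can be done
```

The job is done and handed in, about 56 s into the 72 s limit; `hand_in()` gives no verdict. I tipped the pan over the screen to about 43°, put it back on its mat, and set both nuggets side by side in the tray.

**Last checks:** the final top and side pictures, judged by eye, show:
- All four marbles are below the bars.
- Both nuggets are in the tray. I measured green at y ≈ +15 mm in the tray's frame; amber was set down at y ≈ −36 mm, which I did not measure again after release.
- The empty pan is upright and centred on its mat.
- The spool, foil roll, brush and pliers look unmoved, and the arm is clear.

**What went wrong on the way:**
- **Nuggets too close:** they landed tilted and too close together for a finger to fit between them. Two tries at tipping green over with the closed fingers stopped on the contact guard (12 and 15 N).
- **How I freed them:** dragging green along the bars made a small gap, and pushing each nugget along the bars made room to pick them.
- **Green in the tray:** it came to rest about 18 mm from the release point as it tipped upright, so I set amber down with the tool tilted to keep it upright.

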